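Hold the storage case open

TASK

The parts basket is standing on the lid of the storage case. Keeping it upright, hang the basket by its handle on the two-pronged hook of the stand and let go of it; then lift the case's lid to 45 degrees and keep holding it there, within about 5 degrees, so that a colleague can reach in: the lid falls shut by itself, so finish while still holding it. Leave the model car, the cup and the screwdriver alone.

Things in the scene. Friction and masses are not known exactly. Their poses are not given: they have to be found in the camera images.
- basket_handle (a point): Middle of the straight top bar of the parts basket's handle: a rigid steel arch of round bar 10 mm thick. The top bar runs along the basket's y, 116 mm between the centres of its two upright legs, which end at the basket's short walls; its centre line is 125 mm above the basket's underside. Axes as the basket's, z up.
- basket: Loose open grey plastic parts basket, origin at the centre of its underside: 80 mm (x) by 120 mm (y), 50 mm high, 110 to 220 g; the small wheels in it are fixed. At the start it stands on the case's lid, between hinge and lid handle, turned up to 0.35 rad relative to the case.
- stand: Fixed steel hook stand, origin on the table below the hanging place. Two upturned prongs 8 mm thick run along x at y = -34 and +34 mm, nothing between them. From a cross bar and post at x = +80 mm (206 mm high) they slope down to a low flat part, x = +12 to -12 mm, then up to tips at x = -34 mm, tops 210 mm high. Base plate 12 mm thick, x -90 to +110, y -75 to +75 mm.
- seat (a point): Hanging place on the stand, midway between the two prongs over their low flat part, 190 mm above the table: the middle of the basket's bar is here when hung, the bar lying across both prongs along the stand's y. The bar comes in over the tips, from -x, with the basket below prong height. Axes as the stand's.
- lid (a joint): Angle of the case's lid, rad: 0 shut, grows as it opens (45 degrees is 0.785), stop at 1.9. The hinge is nearly frictionless: gravity shuts the lid, which weighs 280 to 560 g.
- lid_handle (a point): Middle of the lid handle's bar: round steel, 10 mm thick, 110 mm long, parallel to the hinge (lid's y), 38 mm above the lid's upper face on a leg at each end, nothing else below it. Axes turn with the lid: x from hinge to free edge, z out of the upper face. It is 205 mm along x and 48 mm along z from the hinge line; the free edge is 35 mm beyond it.
- lid_hinge (a point): Middle of the lid's hinge line (along y), at the case's upper edge on the robot's side, 110 mm above the table. Axes turn with the lid. As the lid opens, its far edge rises and swings towards the robot.
- case: Fixed blue plastic storage case, origin on the table under its centre, 240 mm (x, from the hinge side to the far side) by 250 mm (y) by 110 mm high; the lid is a slab 10 mm thick that covers all of it.
- cup: Loose white paper cup, 72 mm wide, 85 mm high, origin at the centre of its underside. Leave it alone.
- rover: Loose model car, 174 mm long (its x), 138 mm wide, 87 mm high, origin on the table under its middle. Leave it alone.
- screwdriver: Loose screwdriver lying on the table along its x, about 200 mm long. Leave it alone.

How it is judged:
On the way, in this order (a step that is already met when the one before it is completed fails the run):
1. the basket hangs by its handle on both prongs, let go (x of basket_handle in the frame of stand between -0.03 and 0.05 m and y of basket_handle in the frame of stand between -0.024 and 0.024 m and z of basket_handle in the frame of stand between 0.182 and 0.212 m and contact force between basket and stand above 0.3 N and contact force between each of the fingers, the arm and basket below 0.1 N and contact force between basket and case below 0.1 N and angle between basket_handle's own z axis and vertical below 0.35 rad and linear speed of basket below 0.08 m/s), for 0.3 s.
2. the robot holds the lid at 45 degrees (value of joint lid between 0.68 and 0.89 rad and contact force between any of the fingers, the arm and lid above 0.4 N), for 0.3 s.
At the end, for the whole second after the job is handed in: The lid stands still at 45 degrees (39 to 51), carried by the robot alone, through the last second; the basket still hangs upright (within 20 degrees) and at rest by its handle on the stand's prongs, its bar's middle within 24 mm of midway between the prongs, not touched by the robot or the case (all of step 1 and all of step 2 and velocity of joint lid between -0.05 and 0.05 rad/s and contact force between lid and basket below 0.1 N and contact force between lid and rover below 0.1 N and contact force between lid and cup below 0.1 N and contact force between lid and screwdriver below 0.1 N); the arm keeps its last pose, push and grip.
It fails at once if the basket is tipped over (more than 50 degrees) (angle between basket's own z axis and vertical above 0.87 rad).
It fails at once if the model car is moved by more than 30 mm (distance of rover from where it was at the start of the episode above 0.03 m).
It fails at once if the cup is moved by more than 30 mm (distance of cup from where it was at the start of the episode above 0.03 m).
It fails at once if the screwdriver is moved by more than 30 mm (distance of screwdriver from where it was at the start of the episode above 0.03 m).
It fails at once if the cup is knocked over (angle between cup's own z axis and vertical above 0.5 rad).
It also fails if it takes over 69 s, if anything falls off the work surface, if the arm or the gripper's body presses on something with over 40 N, if the wrist force passes 120 N, or if a joint passes its speed limit or range.

ROBOT

A 6-joint arm with a two-finger parallel gripper is mounted at the origin on the work surface. World frame = base frame: x ahead of the robot, y to its left, z up, the work surface at z = 0. Lengths are in m, angles in rad, forces in N, time in s.
With the tool pointing down it reaches from about 0.35 to 0.775 m from the base axis. Payload 5.5 kg.
Tool frame: the origin (TCP) lies on the centre line of the jaws, within the pads' length; the fingertips stand 8 mm ahead of it and the grasp point (between the pads) lies 11 mm behind it (r.tips_ahead is the z of the fingertips in the tool frame, in m); z points along the fingers, y is the direction in which the jaws open and shut (so a half turn about z gives the same grasp; the last joint's range is limited). The gripper opens to 85 mm and grips with 20 to 120 N. Pads are 22 mm wide; open, the fingers measure 114 mm over their backs; the gripper's body (76 mm by 85 mm) begins 54 mm behind the grasp point. The pads swing forward as they close: fully open they stand 13 mm farther back than shut.
Start: joints at [0.972, 0.313, 0.046, 1.304, 0, 1.431], TCP at [0.255, 0.516, 0.239] pointing down, gripper open.
Joint ranges: [-2.76, 2.76], [-0.86, 1.69], [-1.03, 1.26], [-2.2, 2.34], [-1.47, 1.5], [-3.14, 3.14]. Speed limits (rad/s): [2.57, 2.57, 3.14, 3.14, 3.14, 3.14].

INTERFACE

Orientations are given as a unit quaternion [w, x, y, z].
In Python, from station import state, vision, r gives the robot as it stands.
- The arm moves only by the shell command python3 -m crank 'ROWS'. ROWS is JSON, a list of rows, each a list of 7 numbers: the shift along the tool's x, y, z in mm, then the turn, a rotation vector about the tool's x, y, z in degrees, then the closure, from 0 (fully open) to 1 (shut). A call has 1 to 12 rows; each row shifts and turns the commanded pose from where the row before left it, along the tool's axes as they then stand; what a row does not reach is not made up. A row lasts 1/8 s, in which the tool goes at most 62.5 mm and 10.7 degrees, less where a joint would pass 70% of its speed; a pose out of reach is approached as far as the arm can. A call with a gripper value outside its range is refused whole. The fingers move at their own pace and stop on an object; the grip force is fixed at half the most. Time passes only in rows, so rows that do not move let the fingers close. It gives the time, the measured TCP pose, the force and the opening at its end, in the units of the state.
- state(): the state, without advancing time (a new reading comes with each control period).
- vision.get_image(name): name is "scene" or "top" or "wrist"; returns a dict with "pixels" (420x560x3 uint8, red, green, blue), "mtx" (3x3 intrinsics, pixels), "xyz" and "orientation" of the camera in the world. Camera axes: x right, y up, looking along -z (the intrinsics and any distortion apply to the point x, -y, -z); pixel columns grow to the right and rows downward; lengths in m; the calibration is good to about 2 mm. A picture is of the moment at which its call begins. There is no depth.
- r.hand_in(): hands the job in, once; it reports no verdict.
The state is a dict: "clock": time; "joints": joint angles; "joint_velocities": joint speeds; "effort": joint torques, N m; "eef_pos": TCP position; "orientation": TCP orientation; "force": force on the tool from outside, world axes, zero at the start; "ft_torque": the same for the moment, N m; "grip_width": opening from 0.0 (shut) to 1.0 (fully open).
Only numpy, scipy, OpenCV 4.12 (cv2) and the standard library are available. Lean on these libraries where they do the work, as an engineer would, in place of code of your own. Each camera call takes 0.05 s, during which the arm holds its last target.

## Working session

There is one attempt and no reset: what is moved stays moved. The work goes in short steps, Python scripts to look and compute and a shell command to move; the robot and the scene stay as the last step left them, time stands still between calls to the robot, and variables do not carry over. Pictures are saved under pics/ and viewed, and the job is handed in when it is done.

```bash
ls; mkdir -p pics
python3 - <<'E'
from station import state, vision, r
import cv2
for n in ["scene","top","wrist"]:
    d=vision.get_image(n); cv2.imwrite(f"pics/{n}0.png",d["pixels"][:,:,::-1]); print(n,d["mtx"],d["xyz"],d["orientation"],[k for k in d])
print(state())
E
```

```text
pics
scene [[436.64955032   0.         284.49357327]
 [  0.         436.64955032 208.56763325]
 [  0.           0.           1.        ]] [ 1.20740869 -0.27230298  0.94288975] [0.77212524 0.29068109 0.19675052 0.52973234] ['pixels', 'mtx', 'xyz', 'orientation']
top [[404.32516366   0.         280.51350335]
 [  0.         404.32516366 203.01259092]
 [  0.           0.           1.        ]] [ 0.51753796 -0.02991114  1.00619912] [ 0.70837412  0.04231369 -0.03166602 -0.70385575] ['pixels', 'mtx', 'xyz', 'orientation']
wrist [[310.1725706    0.         281.5090972 ]
 [  0.         310.1725706  217.12221347]
 [  0.           0.           1.        ]] [0.19185199 0.54624478 0.37296753] [ 0.84077439 -0.11983285 -0.07303981  0.52288019] ['pixels', 'mtx', 'xyz', 'orientation']
{'clock': 0.15, 'joints': array([9.72415406e-01, 3.13832555e-01, 4.52757295e-02, 1.30358265e+00,
       3.37074576e-05, 1.43121989e+00]), 'joint_velocities': array([ 5.00498368e-05, -1.00464608e-03,  2.75363197e-03, -1.11467244e-03,
       -5.79665876e-04,  2.30177988e-03]), 'effort': array([ 2.40273323e-03, -4.81066561e+01,  2.98815161e+01,  1.38743626e-02,
       -3.14744284e-05,  1.34370723e-05]), 'eef_pos': array([0.25444514, 0.515253  , 0.23862568]), 'orientation': array([-2.57931842e-04,  2.27395424e-01,  9.73802275e-01, -6.20297328e-04]), 'force': array([ 0.16361744,  0.38323012, -1.138062  ]), 'ft_torque': array([ 0.02710051, -0.01530591, -0.05041166]), 'grip_width': 0.9977414283697714}
```

View pics/scene0.png

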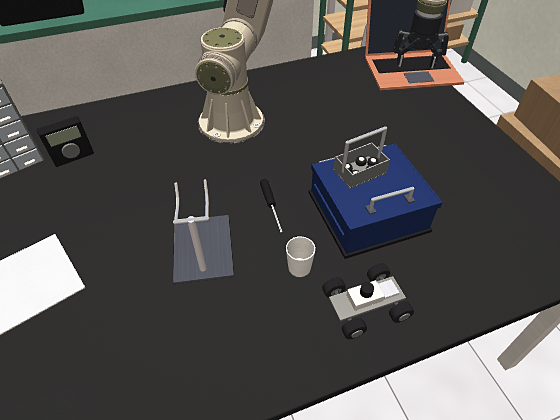

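View pics/top0.png

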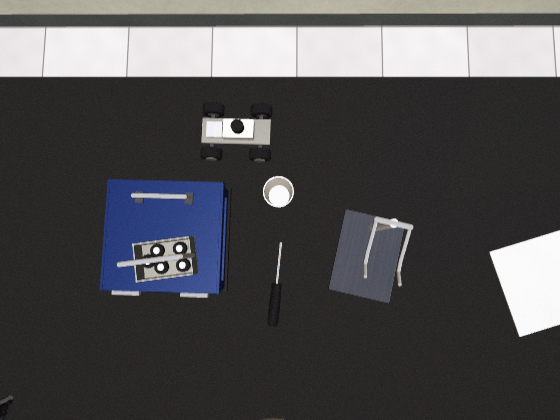

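View pics/wrist0.png

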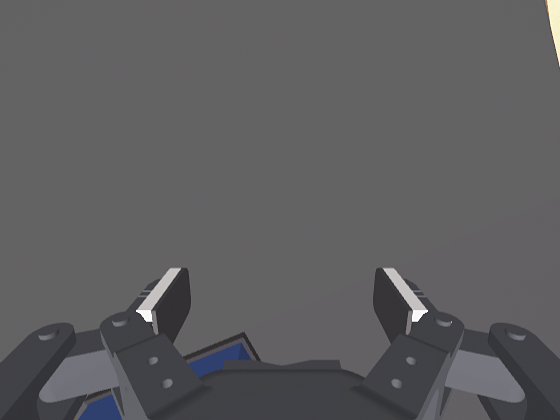

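The top view has x up and y left. The case is at px (165,237), with the basket bar running (118,265)–(190,258), the lid handle at (132,196)–(186,197) and the prongs at px (365–410, 220–285). The screwdriver and cup lie between the case and the stand. I'll zoom in next.

Run:
```python
import cv2
t=cv2.imread("pics/top0.png")
a=cv2.resize(t[170:310,90:240],None,fx=4,fy=4,interpolation=cv2.INTER_CUBIC);cv2.imwrite("pics/z1.png",a)
a=cv2.resize(t[195:315,310:430],None,fx=5,fy=5,interpolation=cv2.INTER_CUBIC);cv2.imwrite("pics/z2.png",a)
s=cv2.imread("pics/scene0.png")
a=cv2.resize(s[120:260,300:450],None,fx=4,fy=4,interpolation=cv2.INTER_CUBIC);cv2.imwrite("pics/z3.png",a)
a=cv2.resize(s[170:290,160:280],None,fx=5,fy=5,interpolation=cv2.INTER_CUBIC);cv2.imwrite("pics/z4.png",a)
```

```text
(no output)
```

View pics/z1.png

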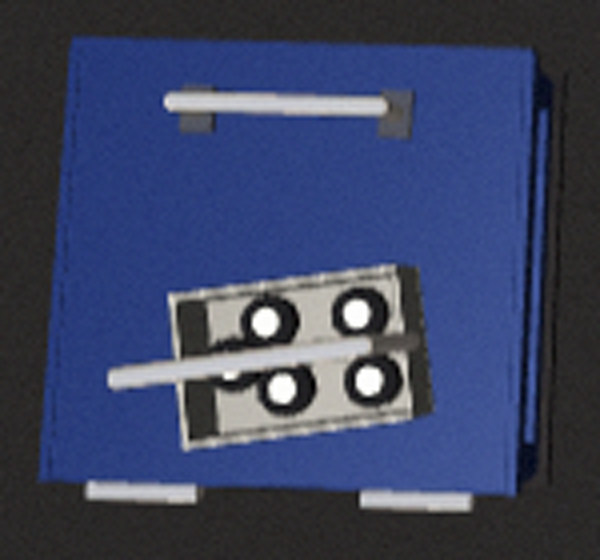

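View pics/z2.png

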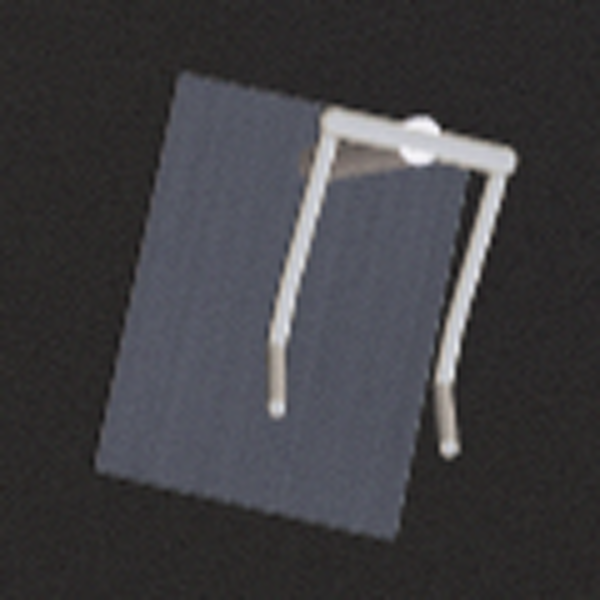

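View pics/z3.png

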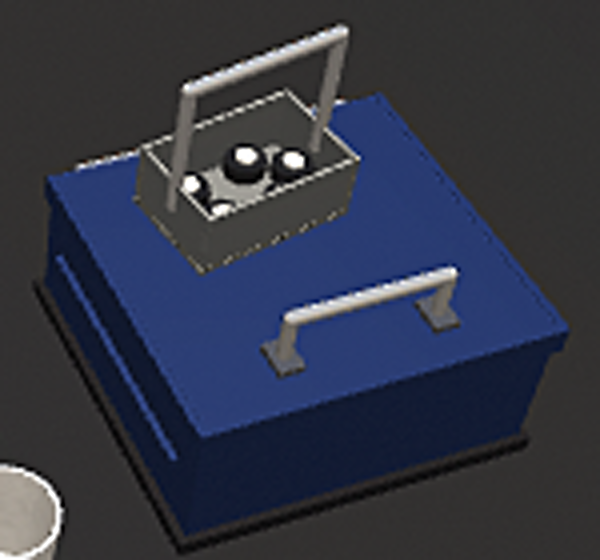

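View pics/z4.png

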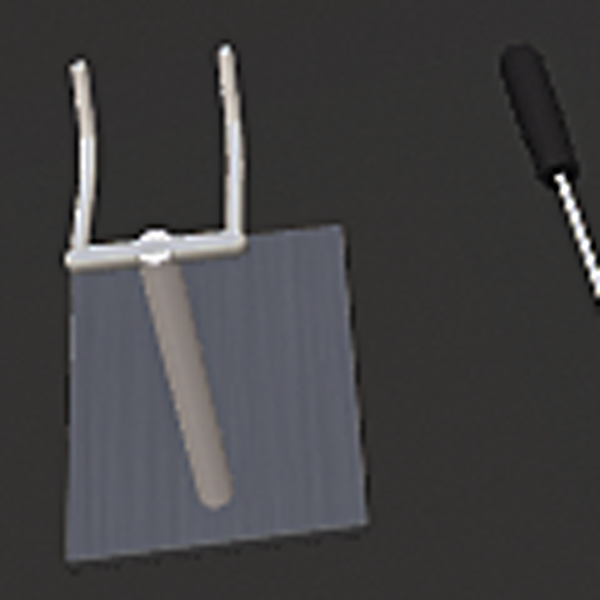

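```bash
cat > h.py <<'E'
import numpy as np
from scipy.spatial.transform import Rotation as R
C={"scene":(np.array([[436.64955,0,284.49357],[0,436.64955,208.56763],[0,0,1]]),[1.20740869,-0.27230298,0.94288975],[0.77212524,0.29068109,0.19675052,0.52973234]),
"top":(np.array([[404.32516,0,280.5135],[0,404.32516,203.01259],[0,0,1]]),[0.51753796,-0.02991114,1.00619912],[0.70837412,0.04231369,-0.03166602,-0.70385575])}
def ray(c,uv):
    K,p,q=C[c]; d=np.linalg.solve(K,[uv[0],uv[1],1]); d=d*[1,-1,-1]
    d=R.from_quat(q,scalar_first=True).apply(d); return np.array(p),d/np.linalg.norm(d)
def plane(c,uv,z):
    p,d=ray(c,uv); return p+d*(z-p[2])/d[2]
def tri(u1,u2,c1="top",c2="scene"):
    p,d=ray(c1,u1);q,e=ray(c2,u2)
    s=np.linalg.lstsq(np.c_[d,-e],q-p,rcond=None)[0]
    a=p+s[0]*d;b=q+s[1]*e; return (a+b)/2,np.linalg.norm(a-b)
def z(f,ox,oy): return lambda x,y:((x+.5)/f-.5+ox,(y+.5)/f-.5+oy)
z1=z(4,90,170);z2=z(5,310,195);z3=z(4,300,120);z4=z(5,160,170)
E
python3 - <<'E'
from h import *
np.set_printoptions(precision=4,suppress=True)
def show(n,a,b,zz):
    print(n,"top",plane("top",a,zz),"scene",plane("scene",b,zz),"tri",*tri(a,b))
show("barL",z1(112,379),z3(344,35),.245)
show("barR",z1(370,345),z3(188,90),.245)
show("lhL",z1(168,101),z3(451,273),.158)
show("lhR",z1(388,105),z3(291,318),.158)
show("tipL",z2(277,408),z4(226,49),.207)
show("tipR",z2(449,452),z4(80,66),.207)
show("cbL",z2(327,122),z4(238,243),.202)
show("cbR",z2(512,160),z4(74,260),.202)
for n,p in dict(bTL=(182,72),bBL=(96,468),bBR=(395,540)).items(): print(n,plane("top",z2(*p),.012))
for n,p in dict(TL=(342,226),TL2=(366,522),TR=(68,560)).items(): print(n,plane("scene",z4(*p),.012))
for n,p in dict(farL=(72,38),farR=(532,48),nearL=(40,480),nearR=(515,494)).items(): print(n,plane("top",z1(*p),.12))
for n,p in dict(farL=(568,335),farR=(205,436),nearL=(378,95),nearR=(48,178)).items(): print(n,plane("scene",z3(*p),.12))
for n,p in dict(a=(168,294),b=(396,264),c=(412,412),d=(187,449)).items(): print("bask",n,plane("top",z1(*p),.17))
E
```

```text
barL top [0.4801 0.2864 0.245 ] scene [0.4814 0.2865 0.245 ] tri [0.4801 0.2872 0.2437] 0.0005180256408979133
barR top [0.4968 0.1656 0.245 ] scene [0.494  0.1703 0.245 ] tri [0.4975 0.1663 0.2486] 0.0034016994548934153
lhL top [0.6222 0.2998 0.158 ] scene [0.6205 0.3005 0.158 ] tri [0.622 0.299 0.16 ] 6.143038777626386e-05
lhR top [0.6207 0.1824 0.158 ] scene [0.6183 0.1889 0.158 ] tri [0.6211 0.1838 0.1622] 0.004936438512667708
tipL top [ 0.4593 -0.1829  0.207 ] scene [ 0.4567 -0.1809  0.207 ] tri [ 0.4597 -0.1818  0.2102] 0.0010915714297863258
tipR top [ 0.443  -0.2491  0.207 ] scene [ 0.4431 -0.2478  0.207 ] tri [ 0.4432 -0.2484  0.2075] 0.0012403907593552005
cbL top [ 0.5711 -0.2053  0.202 ] scene [ 0.5712 -0.2054  0.202 ] tri [ 0.5711 -0.2053  0.2019] 9.467637570828658e-05
cbR top [ 0.5565 -0.278   0.202 ] scene [ 0.5549 -0.2749  0.202 ] tri [ 0.5567 -0.276   0.2048] 0.0023358968159677375
bTL [ 0.608 -0.176  0.012]
bBL [ 0.4157 -0.1326  0.012 ]
bBR [ 0.383  -0.2758  0.012 ]
TL [ 0.4167 -0.1309  0.012 ]
TL2 [ 0.6078 -0.1744  0.012 ]
TR [ 0.5762 -0.3179  0.012 ]
farL [0.662  0.3701 0.12  ]
farR [0.6576 0.1127 0.12  ]
nearL [0.4194 0.3749 0.12  ]
nearR [0.4143 0.1165 0.12  ]
farL [0.6655 0.368  0.12  ]
farR [0.6563 0.1163 0.12  ]
nearL [0.4201 0.3751 0.12  ]
nearR [0.415  0.1183 0.12  ]
bask a [0.5202 0.2906 0.17  ]
bask b [0.5364 0.1727 0.17  ]
bask c [0.4609 0.1621 0.17  ]
bask d [0.4413 0.2772 0.17  ]
```

```bash
python3 -m crank '[[0,0,-15,0,0,9.3,0],[0,0,-15,0,0,9.3,0],[0,0,-15,0,0,9.3,0],[0,0,-15,0,0,9.3,0],[0,0,-15,0,0,9.3,0],[0,0,-15,0,0,9.4,0],[0,0,0,0,0,0,0]]'
cat > w.py <<'E'
from h import *
import sys
from station import state
# usage: w.py x y z [yaw of tool y deg]: delta to target TCP in tool mm + rotvec deg about tool (tool kept vertical)
s=state(); Rt=R.from_quat(s["orientation"],scalar_first=True); a=[float(v) for v in sys.argv[1:]]
np.set_printoptions(precision=4,suppress=True)
print("tcp",s["eef_pos"],"F",s["force"],"grip",s["grip_width"],"t",s["clock"],"q",s["joints"])
print("tool axes (cols)\n",Rt.as_matrix())
if len(a)>=3: print("shift mm",1000*Rt.inv().apply(np.array(a[:3])-s["eef_pos"]))
if len(a)>=4:
    best=None
    for k in (0,180):
        t=np.radians(a[3]+k); y=np.array([np.cos(t),np.sin(t),0]);zz=np.array([0,0,-1.]);
        if len(a)>4: # pitch: tilt tool z forward along y-dir-horizontal (deg)
            p=np.radians(a[4]); u=np.array([np.cos(np.radians(a[3])),np.sin(np.radians(a[3])),0]); zz=np.cos(p)*zz+np.sin(p)*u; y=np.cos(p)*u+np.sin(p)*np.array([0,0,1.]); y=y if k==0 else -y
        x=np.cross(y,zz); T=R.from_matrix(np.c_[x,y,zz]); d=Rt.inv()*T
        if best is None or d.magnitude()<best.magnitude(): best=d
    print("turn deg",np.degrees(best.as_rotvec()))
E
python3 w.py .489 .2265 .32 7.8
```

```text
clock: 1.02
eef_pos: [0.2549, 0.516, 0.3301]
orientation: [-0.0, 0.657, 0.754, 0.001]
force: [-0.5, -0.2, 0.4]
grip_width: 1.003
tcp [0.2549 0.516  0.3301] F [-0.4542 -0.222   0.428 ] grip 1.0025993411329635 t 1.025 q [0.9724 0.3084 0.2597 1.5202 0.     2.4051]
tool axes (cols)
 [[-0.1377  0.9905  0.001 ]
 [ 0.9905  0.1377  0.0015]
 [ 0.0014  0.0012 -1.    ]]
shift mm [-318.9414  191.958     9.8872]
turn deg [ 0.0696 -0.0786  0.1136]
```

```bash
python3 -m crank '[[-40,24,1.2,0,0,0,0],[-40,24,1.2,0,0,0,0],[-40,24,1.2,0,0,0,0],[-40,24,1.2,0,0,0,0],[-40,24,1.2,0,0,0,0],[-40,24,1.2,0,0,0,0],[-40,24,1.2,0,0,0,0],[-39,24,1.2,0,0,0,0],[0,0,0,0,0,0,0],[0,0,0,0,0,0,0]]'
python3 w.py .489 .2265 .234 7.8
python3 - <<'E'
from station import vision
import cv2
for n in ["scene","top","wrist"]:
    d=vision.get_image(n); cv2.imwrite(f"pics/{n}1.png",d["pixels"][:,:,::-1])
E
```

```text
clock: 2.28
eef_pos: [0.4877, 0.2256, 0.3189]
orientation: [-0.001, 0.657, 0.754, -0.001]
force: [-0.1, 0.0, -0.1]
grip_width: 1.0
tcp [0.4877 0.2256 0.3189] F [-0.0892  0.0153 -0.0847] grip 0.9998466988173468 t 2.275 q [0.2836 0.2316 0.13   1.4707 0.0005 1.7168]
tool axes (cols)
 [[-0.1371  0.9906 -0.0016]
 [ 0.9906  0.1371  0.    ]
 [ 0.0002 -0.0016 -1.    ]]
shift mm [ 0.6899  1.4983 84.9389]
turn deg [-0.0906 -0.0134  0.0807]
```

View pics/wrist1.png

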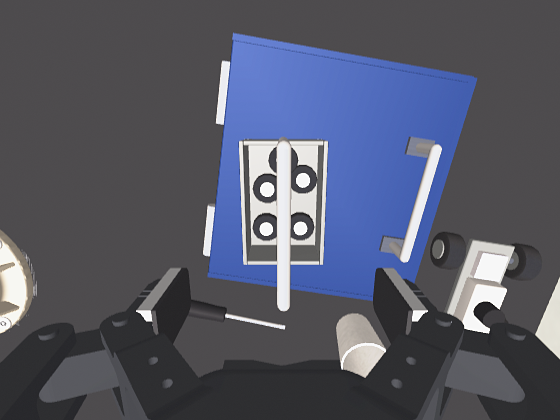

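View pics/scene1.png

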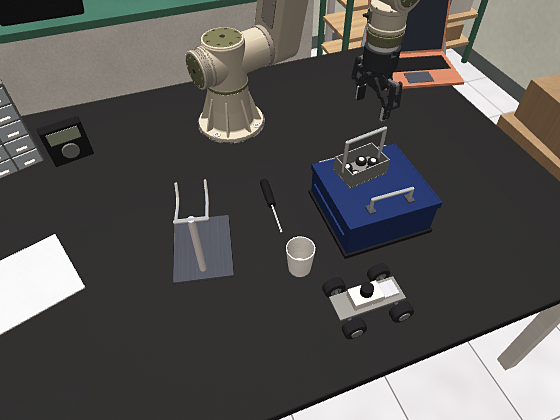

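The wrist view shows the bar vertical at column ~283, centred between the jaws (mid ~281). I'll descend and grip.

```bash
python3 -m crank '[[0,1,20,0,0,0,0],[0,0,22,0,0,0,0],[1,0,22,0,0,0,0],[0,0,14,0,0,0,0],[0,0,7,0,0,0,0],[0,0,0,0,0,0,0],[0,0,0,0,0,0,1],[0,0,0,0,0,0,1],[0,0,0,0,0,0,1],[0,0,0,0,0,0,1],[0,0,0,0,0,0,1],[0,0,0,0,0,0,1]]'
python3 w.py
```

```text
clock: 3.92
eef_pos: [0.4891, 0.2267, 0.235]
orientation: [0.0, 0.657, 0.754, 0.0]
force: [-1.7, 0.4, 2.1]
grip_width: 0.094
tcp [0.4891 0.2267 0.235 ] F [-1.6811  0.4302  2.1025] grip 0.09421903607790329 t 3.925 q [ 0.2851  0.2445 -0.0573  1.2687 -0.      1.7196]
tool axes (cols)
 [[-0.1359  0.9907  0.0003]
 [ 0.9907  0.1359  0.0001]
 [ 0.      0.0003 -1.    ]]
```

```bash
python3 -m crank '[[0,0,-5,0,0,0,1],[0,0,-10,0,0,0,1],[0,0,-15,0,0,0,1],[0,0,-20,0,0,0,1],[0,0,-20,0,0,0,1],[0,0,-20,0,0,0,1],[0,0,-15,0,0,0,1],[0,0,-10,0,0,0,1],[0,0,-6,0,0,0,1],[0,0,0,0,0,0,1],[0,0,0,0,0,0,1]]'
python3 - <<'E'
from station import vision
import cv2
for n in ["scene","wrist"]:
    d=vision.get_image(n); cv2.imwrite(f"pics/{n}2.png",d["pixels"][:,:,::-1])
E
python3 w.py .388 -.2013 .349 -12.7
```

```text
clock: 5.3
eef_pos: [0.4889, 0.2267, 0.3551]
orientation: [-0.0, 0.657, 0.754, -0.0]
force: [0.3, -0.3, -1.4]
grip_width: 0.094
tcp [0.4889 0.2267 0.3551] F [-0.7557 -0.997  -1.8522] grip 0.09500393404661794 t 5.4 q [0.2851 0.2401 0.2288 1.5606 0.     1.7196]
tool axes (cols)
 [[-0.1359  0.9907 -0.001 ]
 [ 0.9907  0.1359 -0.0003]
 [-0.0001 -0.0011 -1.    ]]
shift mm [-410.2875 -158.1185    6.3232]
turn deg [-0.0593  0.0181 20.5112]
```

View pics/scene2.png

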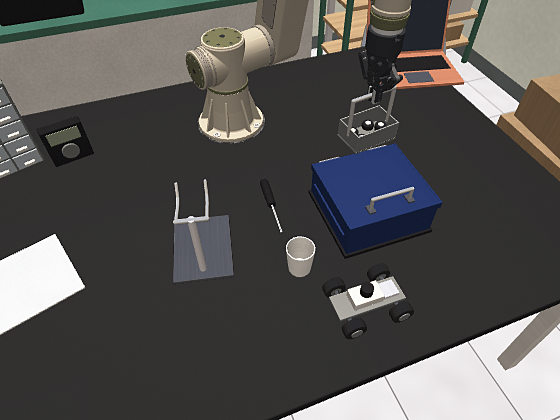

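View pics/wrist2.png

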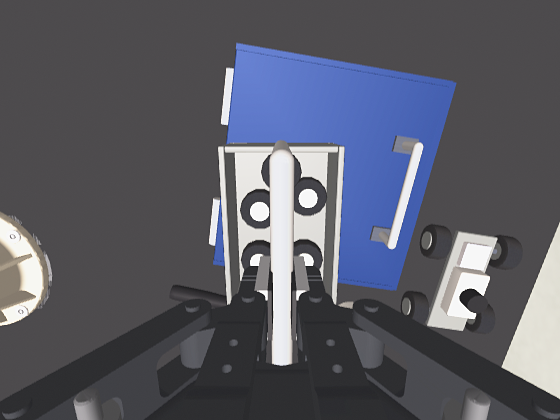

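```bash
python3 -m crank '[[-15,-6,0,0,0,0,1],[-28,-11,0,0,0,0,1],[-40,-15,0,0,0,0,1],[-46,-18,0,0,0,0,1],[-50,-19,0,0,0,0,1],[-52,-20,0,0,0,0,1],[-52,-20,0,0,0,0,1],[-46,-18,0,0,0,0,1],[-38,-15,0,0,0,0,1],[-26,-10,0,0,0,0,1],[-12,-4,0,0,0,0,1],[-5,-2,0,0,0,0,1]]'
python3 -m crank '[[0,0,0,0,0,4,1],[0,0,0,0,0,5,1],[0,0,0,0,0,5,1],[0,0,0,0,0,4,1],[0,0,0,0,0,2.5,1],[0,0,0,0,0,0,1],[0,0,0,0,0,0,1]]'
python3 w.py .388 -.2013 .219 -12.7
python3 - <<'E'
from station import vision
import cv2
for n in ["scene","top"]:
    d=vision.get_image(n); cv2.imwrite(f"pics/{n}3.png",d["pixels"][:,:,::-1])
E
```

```text
clock: 6.9
eef_pos: [0.3878, -0.2012, 0.3556]
orientation: [-0.0, 0.658, 0.753, 0.0]
force: [-0.4, -0.4, -2.4]
grip_width: 0.088
clock: 7.78
eef_pos: [0.3884, -0.2004, 0.3557]
orientation: [-0.0, 0.78, 0.625, 0.0]
force: [1.5, 0.6, -1.6]
grip_width: 0.089
tcp [ 0.3884 -0.2004  0.3557] F [ 1.5014  0.5884 -1.5819] grip 0.08911386374502436 t 7.775 q [-0.6605  0.0348 -0.0104  1.5256  0.0002  1.13  ]
tool axes (cols)
 [[ 0.2179  0.976   0.0001]
 [ 0.976  -0.2179  0.0002]
 [ 0.0002  0.     -1.    ]]
shift mm [ -1.0157  -0.1794 136.709 ]
turn deg [ 0.0026 -0.0113  0.1119]
```

View pics/scene3.png

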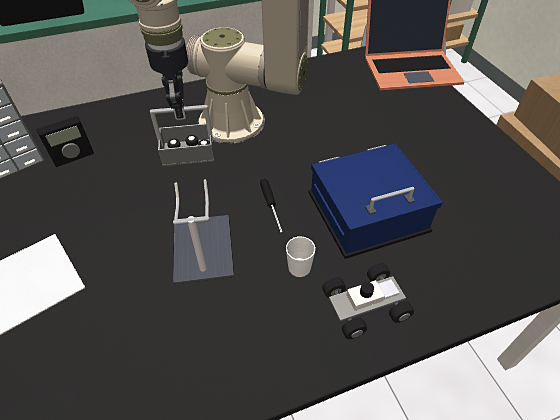

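View pics/top3.png

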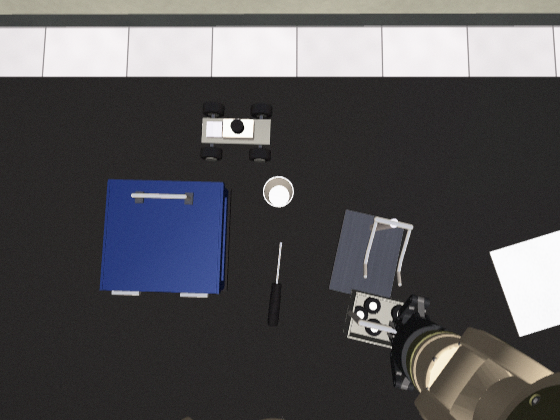

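Run:
```python
import cv2
t=cv2.imread("pics/top3.png");s=cv2.imread("pics/scene3.png")
cv2.imwrite("pics/z5.png",cv2.resize(s[85:175,140:230],None,fx=6,fy=6,interpolation=cv2.INTER_CUBIC))
```

```text
(no output)
```

View pics/z5.png

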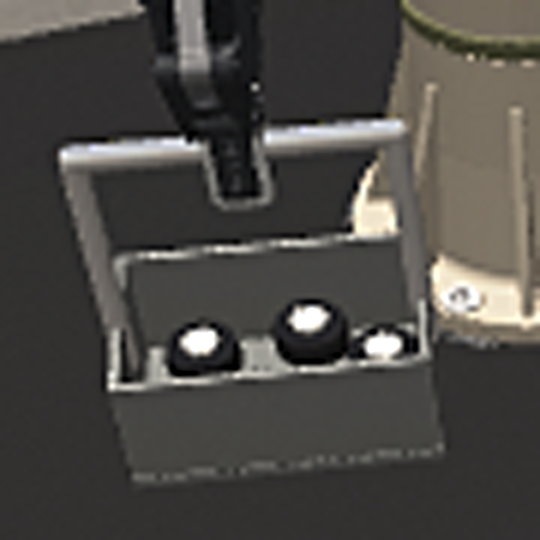

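Run:
```python
from h import *
z5=z(6,140,85)
a=plane("scene",z5(66,158),.3667);b=plane("scene",z5(400,133),.3667)
print(a,b,(a+b)/2,np.linalg.norm(a-b),np.arctan2(b[0]-a[0],b[1]-a[1]))
```

```text
[ 0.37326612 -0.25826077  0.3667    ] [ 0.40155383 -0.14168027  0.3667    ] [ 0.38740998 -0.19997052  0.3667    ] 0.11996336251872336 0.23804471897470583
```

```bash
python3 -m crank '[[0,0,6,0,0,0,1],[0,0,14,0,0,0,1],[0,0,20,0,0,0,1],[0,0,24,0,0,0,1],[0,0,24,0,0,0,1],[0,0,20,0,0,0,1],[0,0,14,0,0,0,1],[0,0,8,0,0,0,1],[0,0,4,0,0,0,1],[0,0,0,0,0,0,1],[0,0,0,0,0,0,1]]'
python3 w.py .4855 -.2235 .221 -12.7
```

```text
clock: 9.25
eef_pos: [0.3887, -0.2012, 0.2222]
orientation: [0.001, 0.781, 0.625, 0.0]
force: [0.5, -0.5, -1.2]
grip_width: 0.097
tcp [ 0.3887 -0.2012  0.2222] F [ 0.5062 -0.4771 -1.2275] grip 0.09706876595208445 t 9.25 q [-0.6615  0.0537 -0.3158  1.2002  0.0001  1.1307]
tool axes (cols)
 [[ 0.2196  0.9756  0.0009]
 [ 0.9756 -0.2196 -0.0006]
 [-0.0004  0.001  -1.    ]]
shift mm [-0.5197 99.3862  1.3157]
turn deg [0.0583 0.0207 0.0138]
```

```bash
python3 -m crank '[[0,4,0,0,0,0,1],[0,8,0,0,0,0,1],[0,12,0,0,0,0,1],[0,14,0,0,0,0,1],[0,15,0,0,0,0,1],[0,15,0,0,0,0,1],[0,12,0,0,0,0,1],[0,10,0,0,0,0,1],[0,6,0,0,0,0,1],[0,3,0,0,0,0,1],[0,0,0,0,0,0,1],[0,0,0,0,0,0,1]]'
python3 w.py .4855 -.2235 .179 -12.7
python3 - <<'E'
from station import vision
import cv2
d=vision.get_image("scene"); cv2.imwrite("pics/z6.png",cv2.resize(d["pixels"][140:290,130:280,::-1],None,fx=4,fy=4,interpolation=cv2.INTER_CUBIC))
d=vision.get_image("wrist"); cv2.imwrite("pics/wrist6.png",d["pixels"][:,:,::-1])
E
```

```text
clock: 10.75
eef_pos: [0.4846, -0.2226, 0.2218]
orientation: [-0.0, 0.781, 0.625, 0.0]
force: [-0.4, -0.2, -0.8]
grip_width: 0.093
tcp [ 0.4846 -0.2226  0.2218] F [-0.35   -0.2093 -0.8171] grip 0.09263985794008843 t 10.75 q [-0.5812  0.2383 -0.0979  1.2347  0.0001  1.2112]
tool axes (cols)
 [[ 0.2198  0.9756 -0.0001]
 [ 0.9756 -0.2198  0.0001]
 [ 0.0001 -0.0001 -1.    ]]
shift mm [-0.71    1.0767 42.7567]
turn deg [-0.0049 -0.0063  0.0044]
```

View pics/z6.png

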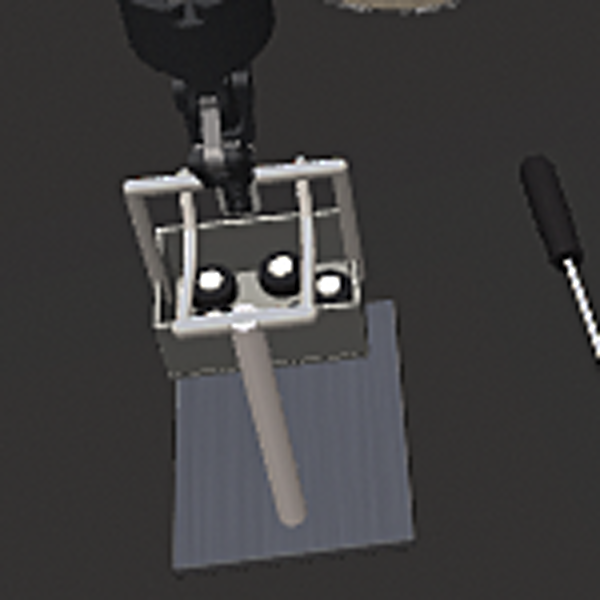

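View pics/wrist6.png

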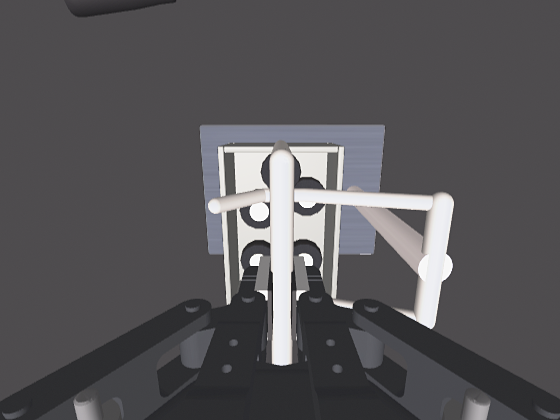

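The bar lies across both prongs, beyond the tips, with the legs outside the prongs. Now I'll lower it.

```bash
python3 -m crank '[[0,0,4,0,0,0,1],[0,0,7,0,0,0,1],[0,0,8,0,0,0,1],[0,0,8,0,0,0,1],[0,0,6,0,0,0,1],[0,0,4,0,0,0,1],[0,0,2,0,0,0,1],[0,0,1,0,0,0,1],[0,0,0,0,0,0,1],[0,0,0,0,0,0,1]]'
python3 -m crank '[[0,0,1,0,0,0,1],[0,0,1,0,0,0,1],[0,0,0,0,0,0,1],[0,0,0,0,0,0,1]]'
```

```text
clock: 12.1
eef_pos: [0.485, -0.2227, 0.1819]
orientation: [0.0, 0.781, 0.625, 0.0]
force: [-0.1, -0.2, -1.0]
grip_width: 0.094
clock: 12.6
eef_pos: [0.4849, -0.2227, 0.1797]
orientation: [-0.0, 0.781, 0.625, 0.0]
force: [0.1, -0.3, -2.2]
grip_width: 0.092
```

```bash
python3 -m crank '[[0,0,1,0,0,0,1],[0,0,0,0,0,0,1],[0,0,0,0,0,0,1]]'; python3 -m crank '[[0,0,1,0,0,0,1],[0,0,0,0,0,0,1],[0,0,0,0,0,0,1]]'
```

```text
clock: 12.98
eef_pos: [0.485, -0.2227, 0.179]
orientation: [0.0, 0.781, 0.625, 0.0]
force: [-0.8, 0.7, 3.3]
grip_width: 0.092
clock: 13.35
eef_pos: [0.4851, -0.2228, 0.1788]
orientation: [0.001, 0.781, 0.625, 0.0]
force: [-1.3, 1.2, 7.6]
grip_width: 0.094
```

Contact is confirmed: the force went from −2 to +7.6 N at the seat height. Releasing.

```bash
python3 -m crank '[[0,0,0,0,0,0,0.9],[0,0,0,0,0,0,0.8],[0,0,0,0,0,0,0.7],[0,0,0,0,0,0,0.5],[0,0,0,0,0,0,0.3],[0,0,0,0,0,0,0.2],[0,0,0,0,0,0,0.2],[0,0,0,0,0,0,0.2]]'
python3 - <<'E'
from station import vision
import cv2
d=vision.get_image("scene"); cv2.imwrite("pics/z7.png",cv2.resize(d["pixels"][140:290,130:280,::-1],None,fx=4,fy=4,interpolation=cv2.INTER_CUBIC))
d=vision.get_image("wrist"); cv2.imwrite("pics/wrist7.png",d["pixels"][:,:,::-1])
E
```

```text
clock: 14.35
eef_pos: [0.4849, -0.2227, 0.1777]
orientation: [-0.0, 0.781, 0.625, 0.0]
force: [-0.2, 0.5, -0.5]
grip_width: 0.798
```

View pics/z7.png

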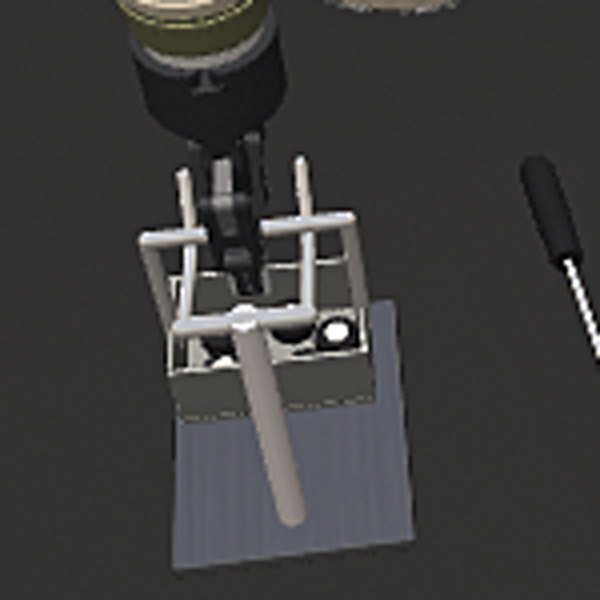

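View pics/wrist7.png

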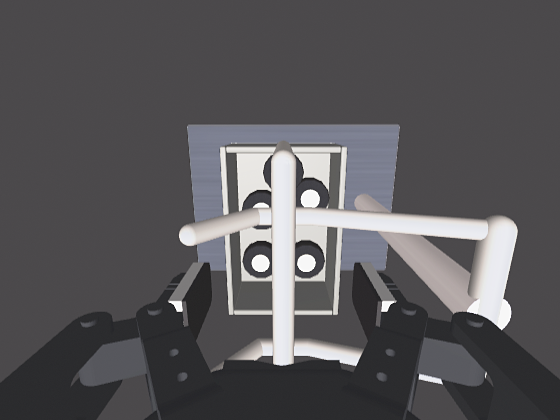

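The basket hangs with the bar on the prongs' low part and the jaws clear on both sides. Raising.

```bash
python3 -m crank '[[0,0,-3,0,0,0,0.2],[0,0,-8,0,0,0,0.2],[0,0,-15,0,0,0,0.2],[0,0,-20,0,0,0,0.2],[0,0,-25,0,0,0,0.2],[0,0,-25,0,0,0,0.2],[0,0,-25,0,0,0,0.2],[0,0,-25,0,0,0,0],[0,0,-15,0,0,0,0],[0,0,-6,0,0,0,0],[0,0,0,0,0,0,0]]'
python3 - <<'E'
from station import vision
import cv2
d=vision.get_image("scene"); cv2.imwrite("pics/scene8.png",d["pixels"][:,:,::-1]);cv2.imwrite("pics/z8.png",cv2.resize(d["pixels"][140:290,130:280,::-1],None,fx=4,fy=4,interpolation=cv2.INTER_CUBIC))
E
python3 w.py .621 .242 .34 -1
```

```text
clock: 15.82
eef_pos: [0.485, -0.2227, 0.3453]
orientation: [0.0, 0.781, 0.625, 0.0]
force: [0.5, 0.3, 0.1]
grip_width: 1.0
tcp [ 0.4848 -0.2226  0.3446] F [-0.336   0.4433  0.472 ] grip 0.9969519612039126 t 15.875 q [-0.581   0.2258  0.1847  1.5298  0.0001  1.2112]
tool axes (cols)
 [[ 0.2196  0.9756 -0.    ]
 [ 0.9756 -0.2196  0.0001]
 [ 0.0001 -0.     -1.    ]]
shift mm [483.1762  30.7924   4.6524]
turn deg [ -0.0017  -0.007  -11.6869]
```

View pics/z8.png

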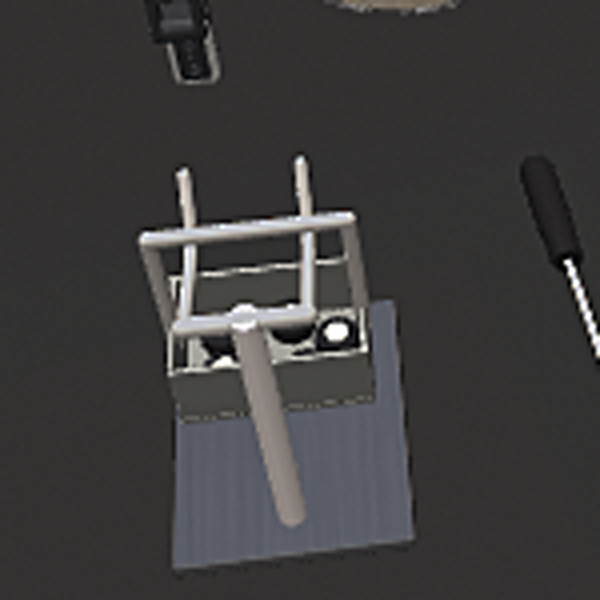

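The basket hangs free, with its bar centred between the prongs. Next, over to the lid handle.

```bash
python3 -m crank '[[20,1,0,0,0,0,0],[40,2.5,0,0,0,0,0],[46,3,0,0,0,0,0],[48,3,0,0,0,0,0],[48,3,0,0,0,0,0],[48,3,0,0,0,0,0],[48,3,0,0,0,0,0],[48,3,0,0,0,0,0],[46,3,0,0,0,0,0],[46,3,0,0,0,0,0],[33,2,0,0,0,0,0],[12,1,0,0,0,0,0]]'
python3 -m crank '[[0,0,5,0,0,-4,0],[0,0,10,0,0,-4,0],[0,0,15,0,0,-3.7,0],[0,0,20,0,0,0,0],[0,0,20,0,0,0,0],[0,0,10,0,0,0,0],[0,0,0,0,0,0,0],[0,0,0,0,0,0,0]]'
python3 w.py .621 .242 .147 -1
python3 - <<'E'
from station import vision
import cv2
d=vision.get_image("wrist"); cv2.imwrite("pics/wrist9.png",d["pixels"][:,:,::-1])
E
```

```text
clock: 17.38
eef_pos: [0.62, 0.2447, 0.3433]
orientation: [-0.001, 0.78, 0.626, -0.001]
force: [-0.4, 0.3, -0.8]
grip_width: 0.999
clock: 18.38
eef_pos: [0.621, 0.2418, 0.2657]
orientation: [0.0, 0.713, 0.701, 0.001]
force: [-0.4, -0.5, -0.3]
grip_width: 0.996
tcp [0.621  0.2418 0.2657] F [-0.3544 -0.4981 -0.3401] grip 0.995921215073851 t 18.375 q [0.251  0.4985 0.3872 1.4582 0.     1.8392]
tool axes (cols)
 [[ 0.0174  0.9998  0.0012]
 [ 0.9998 -0.0174  0.0003]
 [ 0.0004  0.0012 -1.    ]]
shift mm [  0.1082  -0.1449 118.6501]
turn deg [ 0.0704 -0.0205  0.0044]
```

View pics/wrist9.png

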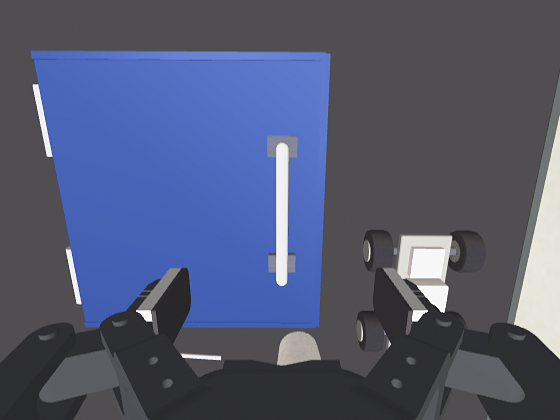

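```bash
python3 -m crank '[[0,0,12,0,0,0,0],[0,0,24,0,0,0,0],[0,0,28,0,0,0,0],[0,0,26,0,0,0,0],[0,0,18,0,0,0,0],[0,0,8,0,0,0,0],[0,0,2,0,0,0,0],[0,0,0,0,0,0,0],[0,0,0,0,0,0,0.5],[0,0,0,0,0,0,0.8],[0,0,0,0,0,0,1],[0,0,0,0,0,0,1]]'
python3 -m crank '[[0,0,0,0,0,0,1],[0,0,0,0,0,0,1],[0,0,0,0,0,0,1],[0,0,0,0,0,0,1]]'
python3 w.py .621 .242 .147 -1
python3 - <<'E'
from station import vision
import cv2
d=vision.get_image("wrist"); cv2.imwrite("pics/wrist10.png",d["pixels"][:,:,::-1])
E
```

```text
clock: 19.92
eef_pos: [0.6208, 0.2419, 0.1468]
orientation: [0.0, 0.713, 0.701, 0.0]
force: [-0.1, 0.5, -0.6]
grip_width: 0.144
clock: 20.42
eef_pos: [0.6212, 0.2418, 0.1469]
orientation: [0.0, 0.713, 0.701, 0.0]
force: [2.4, -0.0, 0.9]
grip_width: 0.091
tcp [0.6212 0.2418 0.1469] F [ 2.4127 -0.0141  0.8506] grip 0.0912821945857618 t 20.425 q [ 0.251   0.5271  0.1435  1.1862 -0.0001  1.8392]
tool axes (cols)
 [[ 0.0174  0.9998  0.001 ]
 [ 0.9998 -0.0174  0.0002]
 [ 0.0002  0.001  -1.    ]]
shift mm [ 0.1667 -0.218  -0.0646]
turn deg [ 0.0589 -0.0112  0.0034]
```

View pics/wrist10.png

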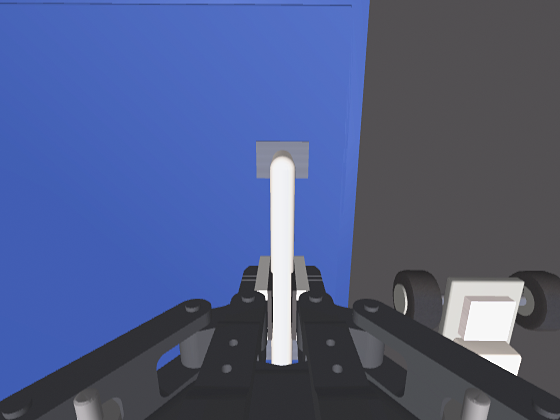

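```bash
python3 -m crank '[[0,-2.2,-10.7,-3,0,0,1],[0,-2.2,-10.7,-3,0,0,1],[0,-2.2,-10.7,-3,0,0,1],[0,-2.2,-10.7,-3,0,0,1],[0,0,0,0,0,0,1]]'
python3 w.py
```

```text
clock: 21.1
eef_pos: [0.6087, 0.2422, 0.19]
orientation: [0.075, 0.709, 0.697, 0.074]
force: [4.8, -0.4, -1.0]
grip_width: 0.093
tcp [0.6087 0.2422 0.19  ] F [ 4.8298 -0.4149 -0.9509] grip 0.09346608546871835 t 21.1 q [ 0.2841  0.3279 -0.0786  0.9615 -0.0621  1.8655]
tool axes (cols)
 [[ 0.0169  0.9775  0.2104]
 [ 0.9999 -0.0166 -0.0032]
 [ 0.0004  0.2104 -0.9776]]
```

```bash
python3 -m crank '[[0,-2.2,-10.7,-3,0,0,1],[0,-2.2,-10.7,-3,0,0,1],[0,-2.2,-10.7,-3,0,0,1],[0,-2.2,-10.7,-3,0,0,1],[0,-2.2,-10.7,-3,0,0,1],[0,0,0,0,0,0,1]]'
python3 w.py
python3 -m crank '[[0,-2.2,-10.7,-3,0,0,1],[0,-2.2,-10.7,-3,0,0,1],[0,-2.2,-10.7,-3,0,0,1],[0,-2.2,-10.7,-3,0,0,1],[0,-2.2,-10.7,-3,0,0,1],[0,-2.2,-10.7,-3,0,0,1],[0,0,0,0,0,0,1],[0,0,0,0,0,0,1],[0,0,0,0,0,0,1]]'
python3 w.py
python3 - <<'E'
from station import vision
import cv2
for n in ["scene","top","wrist"]:
    d=vision.get_image(n); cv2.imwrite(f"pics/{n}11.png",d["pixels"][:,:,::-1])
E
```

```text
clock: 21.85
eef_pos: [0.5818, 0.2427, 0.2367]
orientation: [0.167, 0.693, 0.682, 0.164]
force: [4.2, -0.1, 0.1]
grip_width: 0.091
tcp [0.5818 0.2427 0.2367] F [ 4.1857 -0.0697  0.0914] grip 0.09141042730896336 t 21.85 q [ 0.3422  0.098  -0.3455  0.6813 -0.16    1.8936]
tool axes (cols)
 [[ 0.0169  0.8905  0.4547]
 [ 0.9999 -0.0152 -0.0072]
 [ 0.0005  0.4547 -0.8906]]
clock: 22.98
eef_pos: [0.5354, 0.2437, 0.2812]
orientation: [0.272, 0.659, 0.648, 0.268]
force: [3.3, 3.2, 2.5]
grip_width: 0.091
tcp [0.5354 0.2437 0.2812] F [3.3304 3.1767 2.4981] grip 0.09059435768872931 t 22.975 q [ 0.4485 -0.1423 -0.658   0.3265 -0.3222  1.9126]
tool axes (cols)
 [[ 0.0169  0.7076  0.7064]
 [ 0.9999 -0.0124 -0.0115]
 [ 0.0006  0.7065 -0.7077]]
```

View pics/scene11.png

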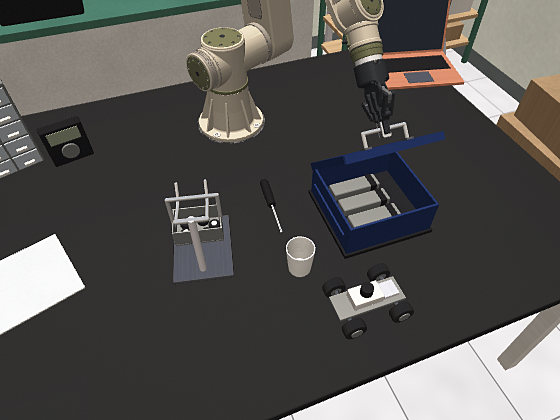

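View pics/top11.png

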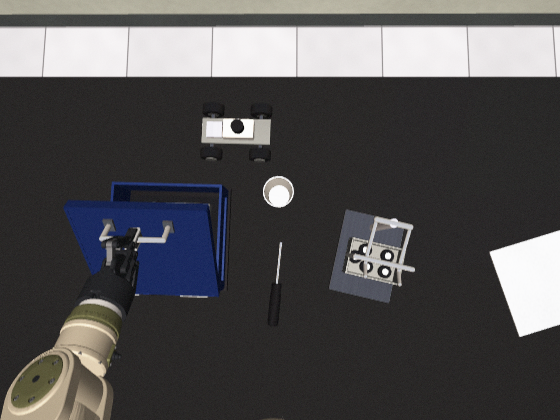

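View pics/wrist11.png

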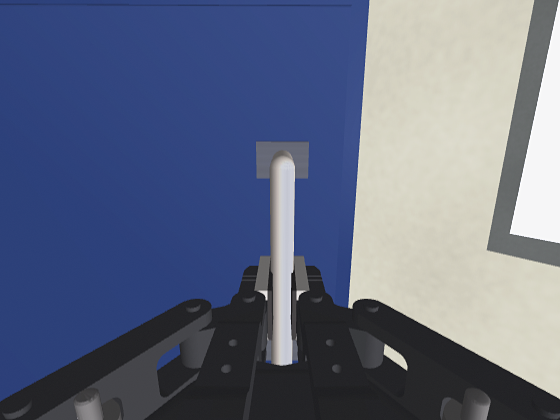

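```bash
python3 -m crank '[[0,0,0,0,0,0,1],[0,0,0,0,0,0,1],[0,0,0,0,0,0,1],[0,0,0,0,0,0,1]]'
python3 - <<'E'
from h import *
for z_ in (.28,.287): print(plane("top",(67,204),z_),plane("top",(209,203),z_),plane("scene",(445,134),z_))
# angle from the TCP: grasp point relative to hinge (.416,.110)
import math
from station import state
s=state(); Rt=R.from_quat(s["orientation"],scalar_first=True)
g=s["eef_pos"]-.011*Rt.as_matrix()[:,2]
print(g, math.degrees(math.atan2(g[2]-.110,g[0]-.416)-math.atan2(48,205)), math.hypot(g[2]-.11,g[0]-.416), math.hypot(.205,.048))
a=plane("top",(354,257),.19);b=plane("top",(413,268),.19);print("bar",a,b,(a+b)/2)
E
```

```text
clock: 23.62
eef_pos: [0.5349, 0.2437, 0.2816]
orientation: [0.273, 0.659, 0.648, 0.269]
force: [4.1, 2.9, 2.2]
grip_width: 0.091
[0.58980722 0.36991267 0.28      ] [0.59309419 0.11083082 0.28      ] [0.58666167 0.37964294 0.28      ]
[0.5891106  0.36605868 0.287     ] [0.59236589 0.10947417 0.287     ] [0.59321665 0.3727585  0.287     ]
[0.52715841 0.24383952 0.28933781] 45.03005714941848 0.21099346128019703 0.21054453210663057
bar [ 0.49569278 -0.16481027  0.19      ] [ 0.47490544 -0.28147669  0.19      ] [ 0.48529911 -0.22314348  0.19      ]
```

```bash
python3 -c "
from station import r
print(r.hand_in())"
```

```text
the job is handed in; nothing more can be done
None
```

I hung the basket by its handle on both prongs and let go of it. I then lifted the lid and handed the job in at about 24 s of the 69 s allowed, still gripping the lid handle. `r.hand_in()` reports no verdict, so what follows is from my own last checks.

- **Basket:** the bar's middle measured (0.485, −0.223) m, within 1 mm of where I measured the hanging place. It hangs upright and nothing is touching it. The top image gave the horizontal position only. The height rests on the contact I felt while lowering it, at about 190 mm.
- **Lid:** the arm pose works out to 45.0°. The grip point is 211.0 mm from the hinge, against 210.5 mm from the given dimensions. The gripper opening stayed at 0.091, so the bar has not slipped. The lid's corner seen in the images is at x ≈ 0.590 m, against 0.586 m expected at 45°, which agrees to within a few millimetres.
- **Other objects:** the model car, cup and screwdriver look unmoved in the final pictures. I compared them by eye and did not measure them.

No check failed or disagreed.

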